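# Move a wet varnished board to the drying rack with a trowel

### The arm

A 6-joint arm with a two-finger parallel gripper is mounted at the origin on the work surface; the furniture and walls round the work are solid. World frame = base frame: x ahead of the robot, y to its left, z up, the work surface at z = 0. Lengths are in mm, angles in rad, forces in N, time in s.
With the tool pointing down it reaches from about 300 to 950 mm from the base axis. Payload 3.1 kg.
Tool frame: the origin (TCP) lies between the finger pads; the fingertips stand 11 mm ahead of it and the grasp point (between the pads) lies 8 mm behind it; z points along the fingers, y is the line along which they close (so a half turn about z gives the same grasp; the last joint's range is limited). The gripper opens to 85 mm and grips with 20 to 120 N. Pads are 22 mm wide; open, the fingers measure 114 mm over their backs; the gripper's body (76 mm by 85 mm) begins 54 mm behind the grasp point. The pads swing forward as they close: fully open they stand 13 mm farther back than shut.
Start: joints at [1.123, 0.308, 1.634, -0, 1.2, -0.07], TCP at [230.574, 580.92, 242.272] pointing down, gripper open.
Joint ranges: [-3.06, 3.06], [-0.79, 1.96], [0.05, 2.63], [-1.19, 4.34], [0.05, 2.64], [-2.94, 2.94]. Speed limits (rad/s): [2.79, 2.79, 3.14, 3.14, 3.14, 3.14].

### API

Orientations are given as a unit quaternion [x, y, z, w].
In Python, from rig import ctrl gives the robot as it stands.
- The arm moves only by the shell command python3 -m jog 'ROWS' [FORCE]. ROWS is JSON, a list of rows, each a list of 7 numbers: the opening, from 0 (shut) to 1 (fully open), then the shift along the tool's x, y, z scaled (see below), then the turn, a rotation vector about the tool's x, y, z scaled (see below). In form: [[jaw, tx, ty, tz, ax, ay, az], ...]. A call has 1 to 5 rows; each row is the pose to reach, as a shift and turn from the pose commanded when the call began, along the tool's axes at that moment; what a row does not reach only later rows make up. The controller multiplies each number of a shift by 100 mm and each number of a turn by 90 degrees. A row lasts 1/10 s, in which the tool goes at most 50 mm and 8.59 degrees, less where a joint would pass 70% of its speed; a pose out of reach is approached as far as the arm can. A call with a number of a shift or a turn outside -1 to 1 is refused whole. A call with a gripper value outside its range is refused whole. The fingers move at their own pace and stop on an object; FORCE is the grip in N (left out, the last holds). Time passes only in rows, so rows that repeat a pose let the fingers close. It gives the time, the measured TCP pose, the force, the opening and the grip force at its end, in the units of the state.
- ctrl.read_state(): the state, without advancing time (a new reading comes with each control period).
- ctrl.get_image(name): name is "scene" or "top" or "wrist"; returns the picture (480x640x3 uint8, blue, green, red); there is no depth.
- ctrl.camera_model(name): a dict with "fx", "fy", "cx", "cy" (pixels), "R" (3x3) and "t" (3): a world point X has camera coordinates R X + t; the wrist camera has in their place "T_tool_cam" (4x4, takes a point from camera to tool coordinates, whose origin is the TCP and whose axes are the flange's). Camera axes: x right, y down, z forward; pixel columns grow to the right and rows downward; lengths in mm; the calibration is good to about 2 mm. The wrist camera is an equidistant fisheye: a pixel r from the principal point sees the ray r / f radians off the axis. A picture is of the moment at which its call begins: read the wrist's pose just before it. camera_model takes no time and is no camera call.
- ctrl.sign_off(): hands the job in; it is judged then, once.
The state is a dict: "clock": time; "qpos": joint angles; "qd": joint speeds; "effort": joint torques, N m; "tool_pos": TCP position; "orientation": TCP orientation; "wrist_force": force on the tool from outside, world axes, zero at the start; "ft_torque": the same for the moment, N m; "gripper_width": finger opening in mm; "grip_force": force on a finger pad.
Only numpy, scipy, OpenCV 4.12 (cv2) and the standard library are available. Lean on these libraries where they do the work, as an engineer would, in place of code of your own. Each camera call takes 0.05 s, during which the arm holds its last target. There are 200 camera calls.

### The job

The board on the sloping stand has just been varnished: slide the blade of the trowel under it from the low end, lift it off and set it down without a bump on the drying rack, level, squarely across both rails and centred, without ever touching the board with the gripper. Then draw the trowel out from under it and lay the trowel flat on the worktop. Leave the other things where they are.

Things in the scene. Friction and masses are not known exactly. Their poses are not given: they have to be found in the camera images.
- trowel: steel trowel lying flat, loose, 0.3 kg. Origin: middle of the rear edge of the blade's underside; x points to the tip, z up. Blade x 0 to 106 mm, 70 mm wide (58 at the tip), 3 mm thick, polished. Upright heel plate across its rear, x -4 to 0, 56 mm wide, 10 mm high, stops a board that has slid fully on. Behind it a round neck, x -32 to -7, rises to the handle.
- trowel_grip (a point): middle of the trowel's wooden handle, at [-60, 0, 50] mm in the trowel's frame, axes as the trowel's. The handle is a bar parallel to the blade: x -101 to -31, 24 mm wide (y), z 37 to 63 mm
- trowel_tip (a point): middle of the blade's front edge, on its underside, at [106, 0, 0] mm in the trowel's frame. The blade's top slopes down to this feather edge over the last 32 mm; the underside is flat
- board: varnished oak-coloured board, 100 x 130 x 24 mm (x, y, z), about 0.25 kg, loose; origin at the centre of its underside, z out of its top face. It starts flat on the stand's deck, x pointing up the slope
- stand: sloping stand, fixed, 150 mm wide (y); origin under its centre at worktop height, x level, towards the high end. Its plywood deck rises 30 degrees towards +x. The board lies on it between two lower and two upper steel lugs, at y = -71 to -53 and 53 to 71 mm, so the blade passes between them at both ends
- stand_deck (a point): centre of the deck's top surface, 130 mm over the stand's origin; axes as the stand's (level). Along the slope from here the deck runs from -87 to +87 mm; lower lugs (7 mm high) have their faces at -52 mm, upper lugs (8 mm high) at +54 mm, so 35 mm of bare deck lies below the board
- rack: drying rack, fixed: grey base board 150 x 150 x 10 mm with two aluminium rails with black rubber tops along x, 140 mm long, at y = -59 to -45 and 45 to 59 mm, tops 55 mm above the worktop; origin under its centre at worktop height. The 90 mm channel between the rails is open at both ends; the trowel's blade fits down into it
- rack_top (a point): centre of the rack at the height of the rail tops, 55 mm over the rack's origin
- tape_roll: roll of cream masking tape, 96 mm across, 24 mm high, lying flat; a bystander; origin at the centre of its underside
- white_bottle: white bottle with a dark cap, 54 mm across, 155 mm high, standing; a bystander; origin at the centre of its underside
- tin_round: round white tub with a blue lid, 66 mm across, 60 mm high, standing; a bystander; origin at the centre of its underside
- pliers: red-handled pliers lying flat, 67 x 175 x 13 mm, long along y of its frame; a bystander; origin at the centre of its underside
- oak_block: wooden offcut, 62 x 110 x 35 mm (x, y, z), lying flat; a bystander; origin at the centre of its underside
Mind the look-alikes: they are no part of the job. Leave any green look-alike of the rack alone.

How it is judged (in metres and radians):
On the way, in this order (a step that is already met when the one before it is completed fails the run):
1. the trowel carries the board, lifted clear of the stand (contact force between trowel and board above 0.8 N and contact force between board and stand below 0.05 N and z of board in the frame of stand above 0.155 m), for 0.2 s.
2. the board rests level on both rails of the rack, off the trowel (x of board in the frame of rack between -0.03 and 0.03 m and y of board in the frame of rack between -0.015 and 0.015 m and z of board in the frame of rack between 0.051 and 0.059 m and angle between the x axis of board and the x axis of rack, either way round below 0.15 rad and angle between board's own z axis and vertical below 0.08 rad and contact force between board and trowel below 0.05 N and contact force between board and rack above 0.8 N), for 0.2 s.
At the end, for the whole second after the job is handed in: The board lies at rest on both rails of the rack, level within 0.08 rad, its centre within 30 mm along and 15 mm across of the rack's centre, square within 0.15 rad, not touching the trowel; the trowel lies flat (within 0.08 rad) and at rest on the worktop, its blade within 8 mm of the surface (all of step 2 and linear speed of each of board, trowel below 0.02 m/s and height (world z) of trowel below 0.008 m and angle between trowel's own z axis and vertical below 0.08 rad).
It fails at once if the gripper touches the board (contact force between any of the fingers, the arm and board above 0.5 N).
It fails at once if the board is dropped onto or banged against the rack (over 30 N) (contact force between board and rack above 30 N).
It fails at once if the board falls off or tips over (height (world z) of board below 0.03 m or angle between board's own z axis and vertical above 1.05 rad).
It fails at once if a bystander (tape roll, bottle, tub, pliers, offcut) is pushed more than 25 mm or knocked over (distance of any of tape_roll, white_bottle, tin_round, pliers, oak_block from where it was at the start of the episode above 0.025 m or angle between any of tape_roll, white_bottle, tin_round, pliers, oak_block's own z axis and vertical above 0.4 rad).
It also fails if it takes over 72 s, if anything falls off the work surface, if the arm or the gripper's body presses on something with over 40 N, if the wrist force passes 120 N, or if a joint passes its speed limit or range.

## Working session

There is one attempt and no reset: what is moved stays moved. The work goes in short steps, Python scripts to look and compute and a shell command to move; the robot and the scene stay as the last step left them, time stands still between calls to the robot, and variables do not carry over. Pictures are saved under pics/ and viewed, at most 10 in all, crops included, and the job is handed in when it is done.

```bash
mkdir -p pics; ls; python3 - <<'E'
from rig import ctrl
import cv2,json
s=ctrl.read_state();print(s)
for n in("scene","top"):
    cv2.imwrite(f"pics/{n}0.png",ctrl.get_image(n))
for n in("scene","top","wrist"):print(n,ctrl.camera_model(n))
E
```

```text
pics
{'clock': 0.0, 'qpos': array([ 1.12330777e+00,  3.09039051e-01,  1.63522215e+00,  1.25523757e-05,
        1.19972312e+00, -6.97044091e-02]), 'qd': array([ 0.00018326,  0.00013029, -0.00016926, -0.00015276,  0.00267527,
       -0.00023127]), 'effort': array([ 1.27081139e-04, -4.15249264e+01, -2.76667929e+01, -2.78375719e-04,
        1.00994573e-02, -4.30946977e-05]), 'tool_pos': array([230.20581424, 580.17325702, 241.00891453]), 'orientation': array([ 1.87772901e-01,  9.82211743e-01, -1.15457963e-03, -3.11455926e-04]), 'wrist_force': array([ 1.088666  ,  0.40918986, -0.04897915]), 'ft_torque': array([-0.00105682,  0.0413196 , -0.0429346 ]), 'grip_force': 0.0, 'gripper_width': 85.30537111474266}
scene {'fx': 434.1368779793997, 'fy': 434.1368779793997, 'cx': 308.1738507121045, 'cy': 241.87549193594134, 'R': array([[-0.4969534 , -0.86766536, -0.01393351],
       [-0.36309821,  0.22249347, -0.9047963 ],
       [ 0.78816052, -0.44458237, -0.42561662]]), 't': array([372.20483583, 259.83815507, 527.27253731])}
top {'fx': 515.0360707603592, 'fy': 515.0360707603592, 'cx': 323.8619744662416, 'cy': 244.07409036079778, 'R': array([[ 0.01926316, -0.99929316,  0.0322818 ],
       [-0.98312332, -0.02480681, -0.18125443],
       [ 0.18192712, -0.02824546, -0.98290626]]), 't': array([  76.45480734,  568.59718813, 1107.8860131 ])}
wrist {'fx': 371.64829954431775, 'fy': 371.64829954431775, 'cx': 329.8376208700831, 'cy': 246.84419114882897, 'T_tool_cam': array([[-8.56561237e-04, -9.59637958e-01, -2.81237010e-01,
         7.12817135e+01],
       [ 9.99999397e-01, -6.28694920e-04, -9.00454785e-04,
        -1.10851270e+00],
       [ 6.87298312e-04, -2.81237612e-01,  9.59637918e-01,
        -1.30725039e+02],
       [ 0.00000000e+00,  0.00000000e+00,  0.00000000e+00,
         1.00000000e+00]])}
```

View pics/scene0.png

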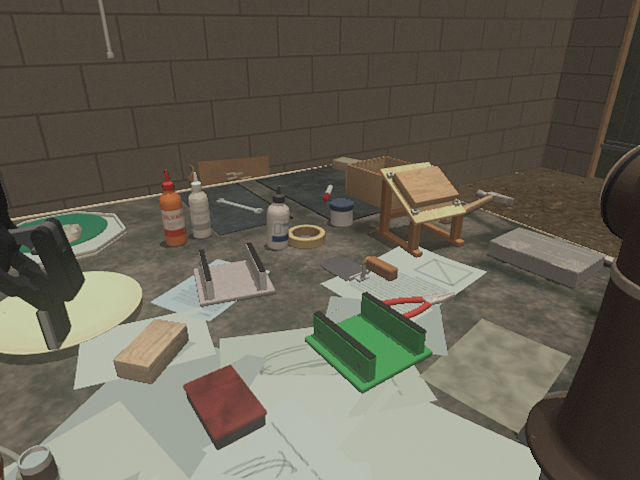

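View pics/top0.png

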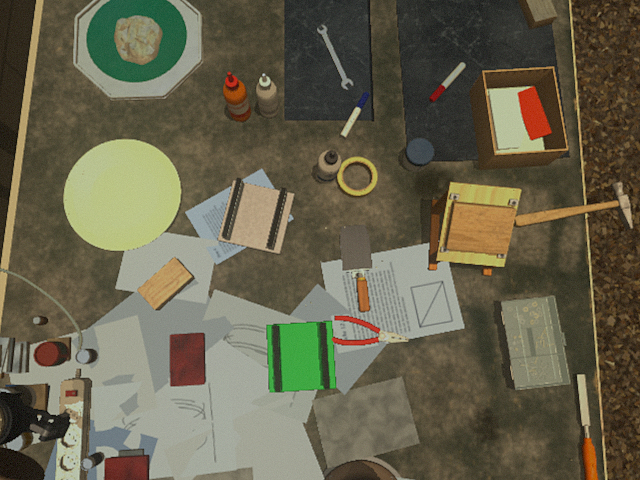

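```bash
python3 - <<'E'
import cv2,numpy as np
t=cv2.imread("pics/top0.png");s=cv2.imread("pics/scene0.png")
cv2.imwrite("pics/c1.png",cv2.resize(t[160:310,330:530],None,fx=4,fy=4,interpolation=cv2.INTER_CUBIC))
a=cv2.resize(s[145:295,320:520],None,fx=4,fy=4,interpolation=cv2.INTER_CUBIC)
cv2.imwrite("pics/c2.png",a)
b=cv2.resize(t[165:265,210:310],None,fx=4,fy=4,interpolation=cv2.INTER_CUBIC)
c=cv2.resize(s[230:330,180:280],None,fx=4,fy=4,interpolation=cv2.INTER_CUBIC)
cv2.imwrite("pics/c3.png",np.hstack([b,c]))
E
```

```text
(no output)
```

View pics/c1.png

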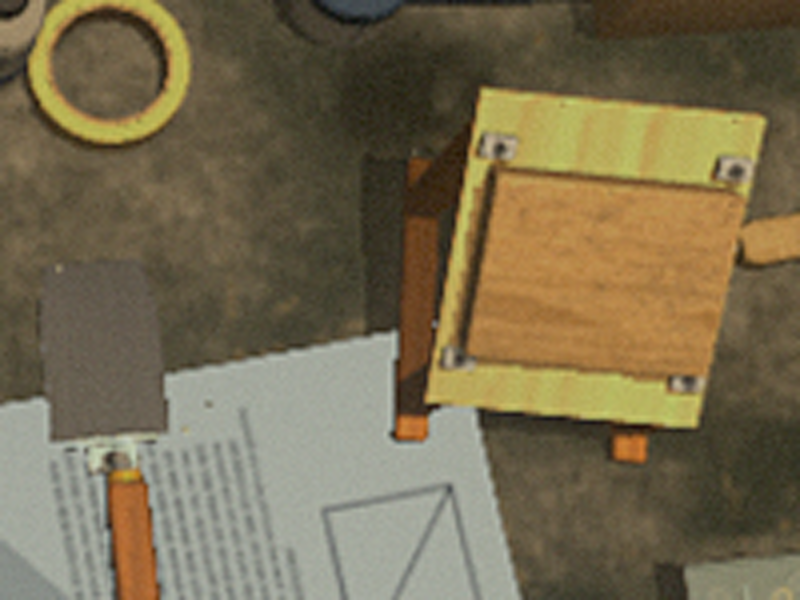

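View pics/c2.png

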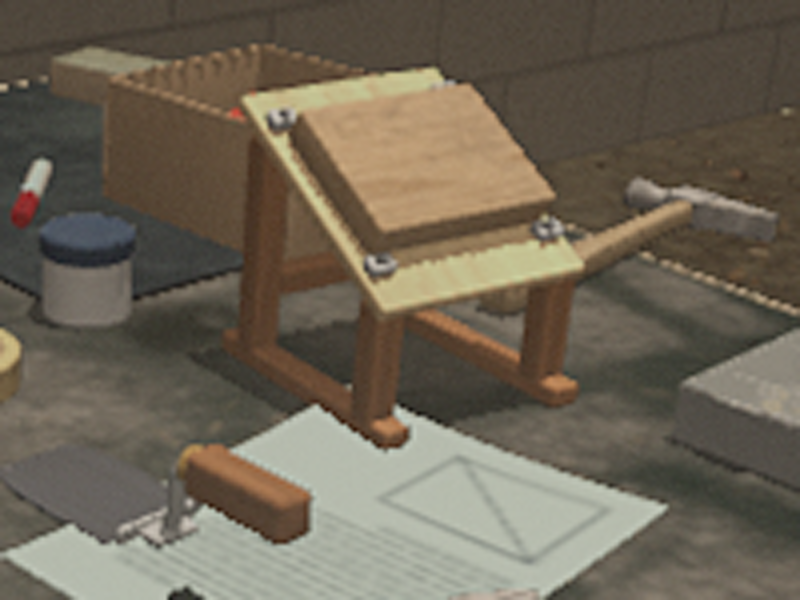

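View pics/c3.png

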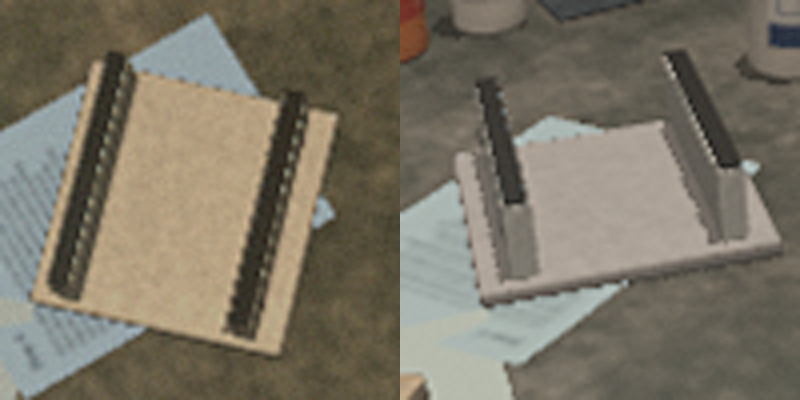

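The stand's deck corners in c1 are at (480,88), (766,116), (697,428), (427,403), so its low end faces the robot. In c1 the trowel's blade runs from (42,265) to (166,431), with its tip away from the robot. The rack candidates in the top image are the beige and black-railed one at (255,215) and the green one at (300,355). The beige one fits the description (c3 shows a light base and black rail tops), and the green one is the look-alike. For the board, the one on the stand at (475,225) is meant; the offcut at (165,283) is not.

```bash
cat > h.py <<'E'
from rig import ctrl
import numpy as np, cv2
from scipy.optimize import least_squares
from scipy.spatial.transform import Rotation as Rn
def proj(cm,X):
    c=X@np.array(cm["R"]).T+cm["t"]; return np.c_[cm["fx"]*c[:,0]/c[:,2]+cm["cx"],cm["fy"]*c[:,1]/c[:,2]+cm["cy"]]
def crop(p,off,f=4): return (np.array(p,float)+.5)/f-.5+np.array(off)
def fit(obs,x0,name,pitch=0):
    # obs: list of (camname, model pts, pixels)
    def res(q): 
        R=Rn.from_euler('z',q[3]).as_matrix()
        return np.concatenate([(proj(ctrl.camera_model(c),np.array(m,float)@R.T+q[:3])-p).ravel() for c,m,p in obs])
    r=least_squares(res,x0,loss='soft_l1',x_scale=[10,10,10,.1])
    print(name,r.x.round(2),'deg',np.degrees(r.x[3]).round(2)); print(res(r.x).reshape(-1,2).round(1).tolist()); return r.x
E
python3 - <<'E'
from h import *
c,s=np.cos(np.pi/6),np.sin(np.pi/6)
D=lambda a,y,h=0:[a*c-h*s,y,a*s+h*c]
dk=[D(87,75),D(87,-75),D(-87,-75),D(-87,75)]
T1,S2=(330,160),(320,145)
fit([("top",dk,crop([(480,88),(766,116),(697,428),(427,403)],T1)),("scene",[dk[0],dk[2],dk[3]],crop([(243,97),(582,268),(385,310)],S2))],[500,-250,130,0],"stand_deck")
b=[D(50,65,24),D(50,-65,24),D(-50,-65,24),D(-50,65,24)]
fit([("top",b,crop([(498,168),(743,192),(712,380),(468,358)],T1)),("scene",b,crop([(295,117),(470,85),(555,195),(383,235)],S2))],[500,-250,130,0],"board@deck")
t=[[106,29,0],[106,-29,0],[0,-35,3],[0,35,3]]
h=[[-101,12,63],[-101,-12,63],[-101,12,37],[-101,-12,37]]
fit([("top",t,crop([(42,265),(143,262),(166,431),(52,440)],T1)),("scene",h,crop([(275,512),(311,490),(275,542),(308,528)],S2))],[450,30,0,0],"trowel")
k=[[75,75,10],[75,-75,10],[-75,-75,10],[-75,75,10]]
rt=[[70,59,55],[-70,59,55],[70,-45,55],[-70,-45,55]]
rs=[[-70,59,55],[-70,45,55],[-70,-45,55],[-70,-59,55]]
fit([("top",k+rt,crop([(95,62),(338,113),(280,355),(33,302),(107,52),(50,287),(285,92),(230,330)],(210,165))),
("scene",k+rs,crop([(57,155),(265,122),(380,243),(83,292),(105,206),(127,203),(320,170),(342,163)],(180,230)))],[500,250,0,0],"rack")
E
```

```text
stand_deck [ 6.0150e+02 -2.3608e+02  1.2730e+02 -7.0000e-02] deg -3.79
[[0.1, 0.6], [0.2, 0.2], [0.1, -0.5], [-0.3, -0.3], [-0.8, 0.0], [0.8, -0.4], [-0.2, 0.4]]
board@deck [ 6.0261e+02 -2.3731e+02  1.2475e+02 -5.0000e-02] deg -3.11
[[-0.1, 1.4], [1.1, 0.4], [-0.7, -1.4], [-0.3, -0.7], [0.5, -1.1], [-1.0, -0.3], [0.4, 1.1], [0.2, 0.2]]
trowel [5.1871e+02 1.0360e+01 1.0900e+00 9.0000e-02] deg 5.21
[[0.5, -0.4], [-0.4, -1.2], [0.4, 0.5], [-1.0, 0.2], [0.3, -2.6], [0.4, -0.7], [-0.5, 1.8], [0.1, 1.6]]
rack [ 6.3710e+02  2.4817e+02 -4.2700e+00 -1.9000e-01] deg -11.16
[[-0.5, -0.4], [0.3, 0.4], [0.4, 0.7], [-0.8, 0.1], [0.0, -0.3], [-0.9, -0.6], [-0.2, -0.6], [-0.7, -1.4], [-1.0, 0.5], [13.5, -2.0], [1.3, -0.1], [-0.3, 1.7], [-0.3, 0.2], [1.7, -0.4], [-0.2, -0.1], [1.3, 0.5]]
```

```bash
cat >> h.py <<'E'
def tpose(psi,th=0):  # tool orientation for trowel yaw, tip-up pitch (deg)
    return Rn.from_euler('z',psi,degrees=True)*Rn.from_euler('y',-th,degrees=True)*Rn.from_matrix(np.diag([-1.,1,-1]))
def plan(p1,psi,th=0,calls=1,p0=None,R0=None):
    s=ctrl.read_state(); p0=s["tool_pos"] if p0 is None else np.array(p0,float); R0=Rn.from_quat(s["orientation"]) if R0 is None else R0
    R1=tpose(psi,th); w=(R0.inv()*R1).as_rotvec(); pp,Rp=p0,R0
    for k in range(1,calls+1):
        p=p0+(np.array(p1)-p0)*k/calls; R=R0*Rn.from_rotvec(w*k/calls)
        d=Rp.inv().apply(p-pp)/100; a=(Rp.inv()*R).as_rotvec()/(np.pi/2); print(d.round(3).tolist(),a.round(3).tolist()); pp,Rp=p,R
    return p1,R1
def trow2tcp(org,psi,th=0,off=(-60,0,42)):
    return np.array(org)+(Rn.from_euler('z',psi,degrees=True)*Rn.from_euler('y',-th,degrees=True)).apply(off)
def pose():
    s=ctrl.read_state(); R=Rn.from_quat(s["orientation"]); e=(R*Rn.from_matrix(np.diag([-1.,1,-1]))).as_euler('ZYX',degrees=True)
    print(round(s["clock"],2),s["tool_pos"].round(1),'yaw,pitch,roll',e[0].round(2),-e[1].round(2),e[2].round(2),'F',s["wrist_force"].round(1),'w',round(s["gripper_width"],1),'g',round(s["grip_force"],1))
E
python3 -c "
from h import *
pose(); plan([459,5,200],5.2,0,7)"
```

```text
0.1 [230.2 580.2 241.1] yaw,pitch,roll -21.65 -0.01 -0.12 F [-0.5  0.7  0.4] w 85.6 g 0.0
[-0.607, -0.643, 0.06] [-0.0, -0.0, -0.043]
[-0.563, -0.682, 0.06] [-0.0, -0.0, -0.043]
[-0.516, -0.718, 0.06] [-0.0, -0.0, -0.043]
[-0.466, -0.751, 0.06] [-0.0, -0.0, -0.043]
[-0.415, -0.781, 0.059] [-0.0, -0.0, -0.043]
[-0.362, -0.807, 0.059] [-0.0, -0.0, -0.043]
[-0.307, -0.829, 0.059] [-0.0, -0.0, -0.043]
```

```bash
python3 -m jog '[[1,-0.61,-0.64,0.06,0,0,-0.043],[1,-0.61,-0.64,0.06,0,0,-0.043]]' 120
python3 -m jog '[[1,-0.56,-0.68,0.06,0,0,-0.043],[1,-0.56,-0.68,0.06,0,0,-0.043]]'
python3 -m jog '[[1,-0.52,-0.72,0.06,0,0,-0.043],[1,-0.52,-0.72,0.06,0,0,-0.043]]'
python3 -m jog '[[1,-0.47,-0.75,0.06,0,0,-0.043],[1,-0.47,-0.75,0.06,0,0,-0.043]]'
python3 -m jog '[[1,-0.42,-0.78,0.06,0,0,-0.043],[1,-0.42,-0.78,0.06,0,0,-0.043]]'
python3 -m jog '[[1,-0.36,-0.81,0.06,0,0,-0.043],[1,-0.36,-0.81,0.06,0,0,-0.043]]'
python3 -m jog '[[1,-0.31,-0.83,0.06,0,0,-0.043],[1,-0.31,-0.83,0.06,0,0,-0.043],[1,-0.31,-0.83,0.06,0,0,-0.043],[1,-0.31,-0.83,0.06,0,0,-0.043]]'
python3 - <<'E'
from h import *
pose()
s=ctrl.read_state();im=ctrl.get_image("wrist");cv2.imwrite("pics/w1.png",im)
cm=ctrl.camera_model("wrist");np.savez("w1.npz",p=s["tool_pos"],q=s["orientation"])
# predicted trowel points
def wproj(X):
    T=np.array(cm["T_tool_cam"]);pt=Rn.from_quat(s["orientation"]).inv().apply(X-s["tool_pos"]);c=(pt-T[:3,3])@T[:3,:3]
    r=np.hypot(c[:,0],c[:,1]);th=np.arctan2(r,c[:,2]);return np.c_[cm["fx"]*th*c[:,0]/r+cm["cx"],cm["fx"]*th*c[:,1]/r+cm["cy"]]
t=np.array([[106,29,0],[106,-29,0],[0,-35,3],[0,35,3],[-101,12,63],[-101,-12,63],[-31,-12,63],[-31,12,63]],float)
print(wproj(Rn.from_euler('z',5.2,degrees=True).apply(t)+[518.7,10.4,0]).round(0).tolist())
E
```

```text
clock: 0.3
tool_pos: [263.5, 497.4, 235.1]
orientation: [0.153, 0.988, -0.001, -0.0]
wrist_force: [1.1, -0.2, 0.5]
gripper_width: 85.5
grip_force: 0.0
clock: 0.5
tool_pos: [296.2, 414.4, 229.3]
orientation: [0.12, 0.993, -0.001, -0.0]
wrist_force: [-0.5, 0.3, 0.4]
gripper_width: 85.4
grip_force: 0.0
clock: 0.7
tool_pos: [329.4, 332.2, 223.6]
orientation: [0.087, 0.996, -0.001, -0.0]
wrist_force: [1.1, 1.0, 0.3]
gripper_width: 85.6
grip_force: 0.0
clock: 0.9
tool_pos: [362.6, 250.3, 217.7]
orientation: [0.053, 0.999, -0.0, -0.0]
wrist_force: [1.7, 0.7, 0.3]
gripper_width: 85.1
grip_force: 0.0
clock: 1.1
tool_pos: [396.1, 168.3, 211.9]
orientation: [0.02, 1.0, -0.0, -0.0]
wrist_force: [-0.4, -0.4, -0.0]
gripper_width: 85.5
grip_force: 0.0
clock: 1.3
tool_pos: [428.9, 85.9, 206.0]
orientation: [-0.014, 1.0, -0.0, 0.0]
wrist_force: [1.4, 0.4, 0.5]
gripper_width: 85.4
grip_force: 0.0
clock: 1.7
tool_pos: [461.6, 5.5, 199.8]
orientation: [-0.046, 0.999, 0.0, -0.001]
wrist_force: [-0.7, -0.2, -0.0]
gripper_width: 85.5
grip_force: 0.0
1.7 [461.6   5.5 199.8] yaw,pitch,roll 5.29 -0.08 0.04 F [-0.7 -0.2 -0. ] w 85.5 g 0.0
[[358.0, 371.0], [304.0, 371.0], [294.0, 281.0], [368.0, 281.0], [348.0, 180.0], [314.0, 180.0], [315.0, 272.0], [347.0, 272.0]]
```

View pics/w1.png

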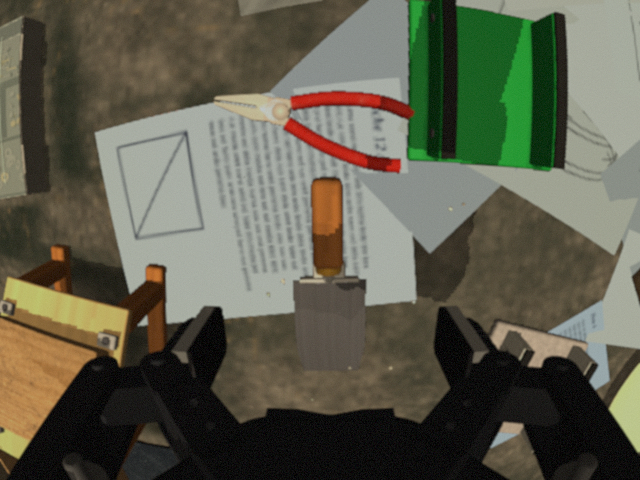

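The picture shows the trowel at the predicted place: handle at (312–342, 178–275), blade from (293,278) to (359,370). Now I grasp it.

```bash
python3 -m jog '[[1,0.02,-0.015,0.4,0,0,0],[1,0.02,-0.015,0.8,0,0,0],[1,0.02,-0.015,0.8,0,0,0]]' >/dev/null
python3 -m jog '[[1,0,0,0.3,0,0,0],[1,0,0,0.6,0,0,0],[1,0,0,0.78,0,0,0],[1,0,0,0.78,0,0,0]]' |head -2
python3 -m jog '[[0,0,0,0,0,0,0],[0,0,0,0,0,0,0],[0,0,0,0,0,0,0],[0,0,0,0,0,0,0],[0,0,0,0,0,0,0]]' 120
python3 -m jog '[[0,0,0,0,0,0,0],[0,0,0,0,0,0,0],[0,0,0,0,0,0,0],[0,0,0,0,0,0,0],[0,0,0,0,0,0,0]]' >/dev/null
python3 -c "
from h import *
pose()"
```

```text
clock: 2.45
tool_pos: [458.5, 5.6, 41.5]
clock: 2.95
tool_pos: [460.9, 4.4, 43.5]
orientation: [-0.047, 0.999, -0.0, 0.001]
wrist_force: [-2.3, 1.2, 6.5]
gripper_width: 22.5
grip_force: 117.1
3.45 [460.9   4.4  43.5] yaw,pitch,roll 5.44 0.08 -0.0 F [-1.7  0.7  7. ] w 22.4 g 117.1
```

```bash
python3 -m jog '[[0,0,0,-0.2,0,0,0],[0,0,0,-0.5,0,0,0],[0,0,0,-0.8,0,0,0],[0,0,0,-1,0,0,0],[0,0,0,-1,0,0,0]]' >/dev/null
cat >> h.py <<'E'
DK=np.array([601.5,-236.1,129.]); PS=-3.8; OFF=(-59,0,43.5)
def ontheslope(tip,n,th=29,dk=DK,ps=PS):  # trowel with tip at slope pos, normal height -> TCP
    Rs=Rn.from_euler('z',ps,degrees=True); c,s=np.cos(np.pi/6),np.sin(np.pi/6)
    tipw=dk+Rs.apply([tip*c-n*s,0,tip*s+n*c]); R=Rs*Rn.from_euler('y',-th,degrees=True)
    return tipw+R.apply(np.array(OFF)-[106,0,0])
E
python3 - <<'E'
from h import *
pose()
for n in("scene","top"):cv2.imwrite(f"pics/{n}1.png",ctrl.get_image(n))
P=ontheslope(-140,30);print(P);plan(P,PS,29,5)
a=cv2.imread("pics/scene1.png")[190:310,300:440];b=cv2.imread("pics/top1.png")[200:320,300:440]
cv2.imwrite("pics/g1.png",cv2.resize(np.hstack([a,b]),None,fx=2.8,fy=2.8,interpolation=2))
E
```

```text
3.95 [462.2   4.2 144.9] yaw,pitch,roll 5.43 0.33 -0.06 F [ 1.1  0.4 -2.4] w 22.4 g 117.9
[ 300.51814947 -216.10880755   43.03313203]
[0.358, -0.409, 0.198] [0.005, -0.064, 0.02]
[0.363, -0.419, 0.165] [0.005, -0.064, 0.02]
[0.365, -0.429, 0.131] [0.005, -0.064, 0.02]
[0.363, -0.44, 0.098] [0.005, -0.064, 0.02]
[0.357, -0.45, 0.065] [0.005, -0.064, 0.02]
```

View pics/g1.png

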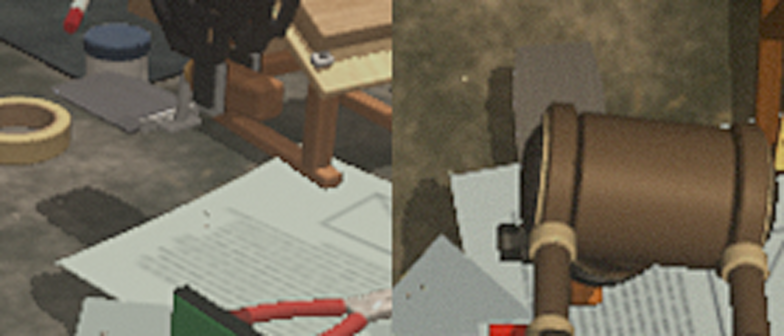

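The trowel hangs level in the grip: in the left panel the blade's tip-left corner is at (53,92), and in the right panel the tip edge runs (515–600, 43).

```bash
python3 - <<'E'
from h import *
T=lambda p:crop(p,(300,200),2.8)
obs=[("top",[[106,29,0],[106,-29,0]],T([(515-392,43),(601-392,43)])),("scene",[[106,29,0],[0,35,3]],crop([(53,92),(133,131)],(300,190),2.8))]
q=fit(obs,[520,10,101,.09],"trowel held")
s=ctrl.read_state();print(Rn.from_euler('z',q[3]).inv().apply(s["tool_pos"]-q[:3]).round(1))
P=ontheslope(-78,50);print(P)
a=plan(P+[0,0,20],PS,29,4)
E
```

```text
trowel held [5.1875e+02 6.9800e+00 9.7760e+01 8.0000e-02] deg 4.37
[[2.1, 0.6], [-2.2, -0.6], [0.2, -1.0], [-0.2, 0.7]]
[-59.4   2.   44. ]
[ 344.11566279 -219.00455119   91.35364011]
[0.34, -0.529, 0.076] [0.007, -0.081, 0.025]
[0.326, -0.541, 0.04] [0.007, -0.081, 0.025]
[0.307, -0.554, 0.005] [0.007, -0.081, 0.025]
[0.284, -0.565, -0.027] [0.007, -0.081, 0.025]
```

```bash

python3 -m jog '[[0,0.1,0,0,0,-0.04,0],[0,0.3,-0.1,0.03,0,-0.08,0],[0,0.5,-0.3,0.05,0,-0.08,0.025],[0,0.6,-0.4,0.08,0,-0.08,0.025],[0,0.6,-0.4,0.08,0,-0.08,0.025]]' >/dev/null
python3 -m jog '[[0,0.1,-0.2,0,0.007,-0.04,0],[0,0.2,-0.4,0.02,0.007,-0.08,0],[0,0.3,-0.6,0.04,0.007,-0.08,0.025],[0,0.32,-0.6,0.04,0.007,-0.08,0.025]]' >/dev/null
python3 -m jog '[[0,0.1,-0.2,0,0.007,-0.04,0],[0,0.2,-0.4,0,0.007,-0.08,0],[0,0.2,-0.6,0,0.007,-0.08,0.025],[0,0.2,-0.6,0,0.007,-0.08,0.025]]' >/dev/null
python3 -c "
from h import *
pose();P=ontheslope(-78,50);plan(P,PS,29,1)"
```

```text
5.35 [ 358.5 -164.8  121.4] yaw,pitch,roll -1.66 21.64 -0.01 F [-0.   0.7 -2.6] w 22.3 g 119.4
[0.23, -0.546, 0.232] [0.01, -0.082, 0.022]
```

```bash

python3 -m jog '[[0,0.06,-0.2,0.05,0,-0.04,0],[0,0.15,-0.4,0.15,0,-0.08,0.02],[0,0.23,-0.55,0.23,0.01,-0.082,0.022],[0,0.23,-0.55,0.23,0.01,-0.082,0.022],[0,0.23,-0.55,0.23,0.01,-0.082,0.022]]' >/dev/null
python3 -c "
from h import *
pose();plan(ontheslope(-78,50),PS,29,1);plan(ontheslope(-70,8),PS,29,1)
for n in('scene','top'):cv2.imwrite(f'pics/{n}2.png',ctrl.get_image(n))
a=cv2.imread('pics/scene2.png')[140:290,330:530];b=cv2.imread('pics/top2.png')[160:310,400:600]
cv2.imwrite('pics/g2.png',cv2.resize(np.hstack([a,b]),None,fx=2,fy=2,interpolation=2))
"
```

```text
5.85 [ 355.4 -204.6  111.7] yaw,pitch,roll -4.29 26.74 -0.41 F [ 0.5 -0.4 -3.6] w 22.3 g 119.5
[0.182, -0.151, 0.137] [-0.007, -0.025, -0.005]
[0.079, -0.145, 0.551] [-0.007, -0.025, -0.005]
```

View pics/g2.png

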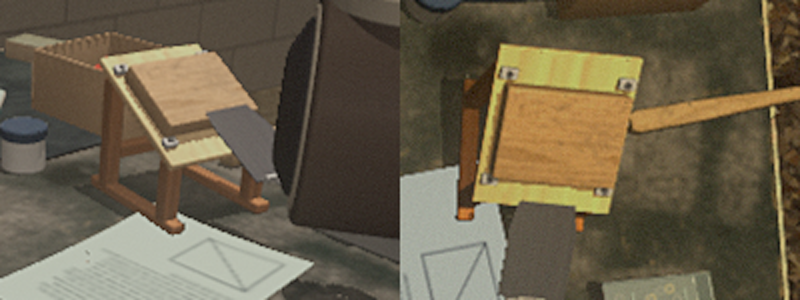

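The right panel shows the tip edge at (515–577, 205), just below the deck's low edge and well between the lugs at (488,178) and (602,190).

```bash

python3 -m jog '[[0,0.08,-0.145,0.1,-0.007,-0.025,-0.005],[0,0.08,-0.145,0.2,-0.007,-0.025,-0.005],[0,0.08,-0.145,0.3,-0.007,-0.025,-0.005],[0,0.08,-0.145,0.35,-0.007,-0.025,-0.005],[0,0.08,-0.145,0.35,-0.007,-0.025,-0.005]]' |tail -6
python3 -c "
from h import *
pose();plan(ontheslope(-70,8),PS,29,1);print(ctrl.read_state()['qpos'])"
```

```text
clock: 6.45
tool_pos: [373.9, -208.5, 98.8]
orientation: [0.042, 0.972, -0.013, 0.229]
wrist_force: [-0.2, 0.1, -2.8]
gripper_width: 22.1
grip_force: 119.4
6.45 [ 373.9 -208.5   98.8] yaw,pitch,roll -4.82 26.57 -0.42 F [-0.2  0.1 -2.8] w 22.1 g 119.4
[0.186, -0.122, 0.353] [-0.01, -0.027, -0.01]
[-0.82881219 -0.02268557  2.45515722  0.73543186  0.45984153 -2.94006025]
```

Joint 6 is at its limit (-2.94), so this wrist half-turn will not do. I'll put the trowel back where it was and regrasp it with the tool turned half round.

```bash

python3 -c "
from h import *
s=ctrl.read_state();p=s['tool_pos'];m=[330,-130,150.]
P,R=plan(m,0,20,2);print();plan([461,4.4,145],5.4,0,3,m,R)"
```

```text
[0.111, 0.37, -0.344] [-0.013, 0.036, -0.025]
[0.115, 0.381, -0.33] [-0.013, 0.036, -0.025]

[-0.405, 0.448, 0.165] [-0.003, 0.074, -0.02]
[-0.435, 0.434, 0.119] [-0.003, 0.074, -0.02]
[-0.459, 0.42, 0.069] [-0.003, 0.074, -0.02]
```

```bash

python3 -m jog '[[0,0.05,0.1,-0.2,-0.01,0.02,-0.02],[0,0.11,0.37,-0.34,-0.013,0.036,-0.025],[0,0.11,0.37,-0.34,-0.013,0.036,-0.025]]' >/dev/null
python3 -m jog '[[0,0.11,0.38,-0.33,-0.013,0.036,-0.025],[0,0.11,0.38,-0.33,-0.013,0.036,-0.025],[0,0.11,0.38,-0.33,-0.013,0.036,-0.025]]' >/dev/null
python3 -m jog '[[0,-0.2,0.22,0.08,0,0.04,-0.01],[0,-0.4,0.45,0.165,-0.003,0.074,-0.02],[0,-0.4,0.45,0.165,-0.003,0.074,-0.02]]' >/dev/null
python3 -m jog '[[0,-0.43,0.43,0.12,-0.003,0.074,-0.02],[0,-0.43,0.43,0.12,-0.003,0.074,-0.02],[0,-0.43,0.43,0.12,-0.003,0.074,-0.02]]' >/dev/null
python3 -c "
from h import *
pose();plan([461,4.4,120],5.4,0,1);print(ctrl.read_state()['qpos'])"
```

```text
7.65 [418.5 -40.6 145.4] yaw,pitch,roll 3.79 6.72 -0.3 F [-0.   0.2 -2.7] w 22.0 g 120.0
[-0.421, 0.423, 0.303] [-0.004, 0.075, -0.018]
[-0.22095775 -0.03274077  2.25013918  0.03872755  0.81048963 -1.88274572]
```

```bash

python3 -m jog '[[0,-0.21,0.21,0.15,-0.002,0.04,-0.01],[0,-0.42,0.42,0.3,-0.004,0.075,-0.018],[0,-0.42,0.42,0.3,-0.004,0.075,-0.018],[0,-0.42,0.42,0.3,-0.004,0.075,-0.018]]' >/dev/null
python3 -c "
from h import *
pose();plan([461,4.4,45.5],5.4,0,1)"
```

```text
8.05 [458.5   2.3 120.4] yaw,pitch,roll 5.21 -0.13 -0.09 F [-1.2 -1.2 -2.4] w 22.2 g 120.0
[-0.028, 0.02, 0.749] [-0.001, -0.001, -0.002]
```

```bash

python3 -m jog '[[0,-0.02,0.02,0.3,0,0,0],[0,-0.02,0.02,0.6,0,0,0],[0,-0.02,0.02,0.7,0,0,0],[0,-0.02,0.02,0.745,0,0,0],[0,-0.02,0.02,0.75,0,0,0]]' |sed -n '2p;4p'
python3 -m jog '[[0.5,0,0,0,0,0,0],[0.7,0,0,0,0,0,0],[1,0,0,0,0,0,0],[1,0,0,0,0,0,0],[1,0,0,0,0,0,0]]' |sed -n '2p;4,5p'
python3 -m jog '[[1,0,0,-0.3,0,0,0],[1,0,0,-0.6,0,0,0],[1,0,0,-1,0,0,0]]' >/dev/null
for i in 1 2 3 4 5; do python3 -m jog '[[1,0,0,0,0,0,0.08],[1,0,0,0,0,0,0.16],[1,0,0,0,0,0,0.24],[1,0,0,0,0,0,0.32],[1,0,0,0,0,0,0.4]]' >/dev/null; done
python3 -c "
from h import *
pose();print(ctrl.read_state()['qpos'])"
```

```text
tool_pos: [461.5, 4.3, 47.3]
wrist_force: [-0.0, 0.5, -2.8]
tool_pos: [462.1, 5.1, 47.3]
wrist_force: [-0.1, 0.1, 0.7]
gripper_width: 85.4
11.85 [461.4   5.4 146.8] yaw,pitch,roll -175.04 -0.05 0.15 F [-0.1  0.   0.7] w 85.5 g 0.0
[-0.08116253  0.1153195   2.0861338  -0.00298861  0.93888671  1.4048753 ]
```

```bash
sed -i 's/np.diag(\[-1.,1,-1\])/np.diag([1.,-1,-1])/g' h.py
python3 -m jog '[[1,0,0,0.3,0,0,0],[1,0,0,0.6,0,0,0],[1,0,0,0.8,0,0,0]]' >/dev/null
python3 -m jog '[[1,0,0,0.15,0,0,0],[1,0,0,0.24,0,0,0],[1,0,0,0.24,0,0,0]]' >/dev/null
python3 -m jog '[[0,0,0,0,0,0,0],[0,0,0,0,0,0,0],[0,0,0,0,0,0,0],[0,0,0,0,0,0,0],[0,0,0,0,0,0,0]]' 120 >/dev/null
python3 -m jog '[[0,0,0,0,0,0,0],[0,0,0,0,0,0,0],[0,0,0,0,0,0,0]]' 
python3 -m jog '[[0,0,0,-0.3,0,0,0],[0,0,0,-0.6,0,0,0],[0,0,0,-0.9,0,0,0],[0,0,0,-1,0,0,0],[0,0,0,-1,0,0,0]]' >/dev/null
python3 - <<'E'
from h import *
pose();m=[400,-110,150.]
P,R=plan(m,0,15,2);print();plan(ontheslope(-78,50),PS,29,2,m,R)
for n in("scene","top"):cv2.imwrite(f"pics/{n}3.png",ctrl.get_image(n))
for n in("scene","top"):print(np.abs(cv2.imread(f"pics/{n}3.png").astype(int)-cv2.imread(f"pics/{n}1.png")).mean())
E
```

```text
clock: 13.25
tool_pos: [462.2, 4.9, 43.6]
orientation: [0.999, 0.046, 0.001, 0.001]
wrist_force: [-1.8, 0.2, 5.5]
gripper_width: 22.7
grip_force: 117.2
13.75 [462.4   5.2 143.8] yaw,pitch,roll 5.25 0.22 -0.18 F [ 0.  -0.1 -3.1] w 22.2 g 118.1
[-0.363, 0.545, -0.031] [-0.003, 0.082, 0.029]
[-0.331, 0.561, -0.073] [-0.003, 0.082, 0.029]

[-0.346, 0.545, 0.211] [-0.008, 0.078, 0.02]
[-0.352, 0.553, 0.175] [-0.008, 0.078, 0.02]
2.1163226996527778
3.609296875
```

```bash

python3 -m jog '[[0,-0.2,0.2,0,0,0.04,0.01],[0,-0.36,0.54,-0.03,-0.003,0.082,0.029],[0,-0.36,0.54,-0.03,-0.003,0.082,0.029]]' >/dev/null
python3 -m jog '[[0,-0.2,0.3,-0.04,0,0.04,0.01],[0,-0.33,0.56,-0.07,-0.003,0.082,0.029],[0,-0.33,0.56,-0.07,-0.003,0.082,0.029]]' >/dev/null
python3 -m jog '[[0,-0.2,0.3,0.1,0,0.04,0.01],[0,-0.35,0.55,0.2,-0.008,0.078,0.02],[0,-0.35,0.55,0.2,-0.008,0.078,0.02]]' >/dev/null
python3 -m jog '[[0,-0.2,0.3,0.1,0,0.04,0.01],[0,-0.35,0.55,0.17,-0.008,0.078,0.02],[0,-0.35,0.55,0.17,-0.008,0.078,0.02],[0,-0.35,0.55,0.17,-0.008,0.078,0.02]]' >/dev/null
python3 - <<'E'
from h import *
pose();print(ctrl.read_state()['qpos'].round(2));plan(ontheslope(-78,50),PS,29);plan(ontheslope(-70,10),PS,29)
E
```

```text
15.15 [ 341.8 -218.6   90.1] yaw,pitch,roll -4.17 28.7 0.2 F [-0.2 -0.  -3. ] w 22.4 g 119.7
[-0.97 -0.03  2.5   0.89  0.51 -0.09]
[0.027, 0.002, 0.001] [-0.0, 0.003, -0.004]
[0.116, 0.002, 0.399] [-0.0, 0.003, -0.004]
```

```bash

python3 -m jog '[[0,0.05,0,0.15,0,0.003,-0.004],[0,0.1,0,0.3,0,0.003,-0.004],[0,0.116,0.002,0.4,0,0.003,-0.004],[0,0.116,0.002,0.4,0,0.003,-0.004],[0,0.116,0.002,0.4,0,0.003,-0.004]]' >/dev/null
python3 - <<'E'
from h import *
pose();plan(ontheslope(-70,10),PS,29)
for n in('scene','top'):cv2.imwrite(f'pics/{n}4.png',ctrl.get_image(n))
a=cv2.imread('pics/scene4.png')[160:260,380:480];b=cv2.imread('pics/top4.png')[200:300,430:530]
cv2.imwrite('pics/g4.png',cv2.resize(np.hstack([a,b]),None,fx=4,fy=4,interpolation=2))
E
```

```text
15.65 [ 373.  -219.5   62.3] yaw,pitch,roll -3.33 29.1 -0.12 F [-0.1 -0.5 -2.5] w 22.3 g 119.7
[-0.025, 0.014, 0.005] [-0.001, -0.001, 0.005]
```

View pics/g4.png

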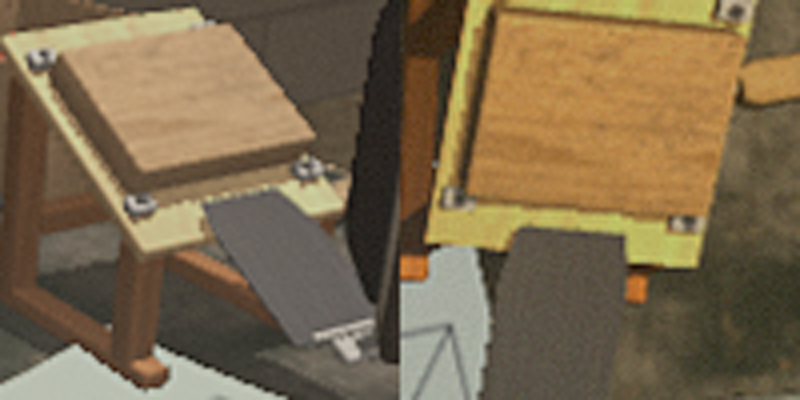

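The left panel has the tip edge at (205,203)–(275,188), and the right panel has it at (517,230)–(624,236). It lies midway between the lower lugs at (455,197) and (685,222), just over the bare deck.

```bash
python3 - <<'E'
from h import *
Z=[[0,29,0],[0,-29,0]]
q=fit([("top",Z,crop([(117,230),(224,236)],(430,200))),("scene",Z,crop([(205,203),(275,188)],(380,160)))],[510,-230,90,0],"tip")
Rs=Rn.from_euler('z',PS,degrees=True);c,s=np.cos(np.pi/6),np.sin(np.pi/6)
d=Rs.inv().apply(q[:3]-DK);print('slope',d[0]*c+d[2]*s,'y',d[1],'n',-d[0]*s+d[2]*c)
st=ctrl.read_state();e=Rn.from_quat(st["orientation"])
tip=st["tool_pos"]+(e*Rn.from_matrix(np.diag([1.,-1,-1]))).apply([165,0,-43.5]);d=Rs.inv().apply(tip-DK);print('FK',d[0]*c+d[2]*s,d[1],-d[0]*s+d[2]*c)
E
```

```text
tip [ 5.3498e+02 -2.3073e+02  1.0149e+02 -2.0000e-02] deg -0.92
[[0.2, 0.3], [0.0, -0.1], [-0.7, 0.4], [0.4, -0.4]]
slope -71.54901447270909 y 0.9495355341783116 n 9.53944280123222
FK -67.46002181060113 1.9043485333885775 11.3324831583352
```

```bash

python3 -m jog '[[0,-0.03,0,0.03,0,0,0.004],[0,-0.03,0,0.06,0,0,0.004],[0,-0.03,0,0.07,0,0,0.004],[0,-0.03,0,0.07,0,0,0.004]]' |sed -n '2p;4p'
for i in 1 2 3 4 5 6; do python3 -m jog '[[0,0,0,0.01,0,0,0],[0,0,0,0.01,0,0,0],[0,0,0,0.01,0,0,0]]' |sed -n '2p;4p'; done
```

```text
tool_pos: [372.9, -220.7, 54.7]
wrist_force: [0.3, -0.3, -3.0]
tool_pos: [373.5, -220.8, 54.0]
wrist_force: [0.6, 0.6, -2.9]
tool_pos: [374.1, -220.9, 53.2]
wrist_force: [0.3, -1.0, -1.8]
tool_pos: [374.5, -220.8, 52.3]
wrist_force: [-3.4, 0.5, -0.4]
tool_pos: [374.9, -220.8, 51.4]
wrist_force: [-6.8, 0.4, 2.7]
tool_pos: [375.2, -220.8, 50.5]
wrist_force: [-9.3, 2.2, 4.4]
tool_pos: [375.9, -220.8, 49.5]
wrist_force: [-3.5, 0.4, -0.1]
```

```bash

python3 -m jog '[[0,0,0,-0.015,0,-0.006,0],[0,0,0,-0.03,0,-0.011,0],[0,0,0,-0.03,0,-0.011,0],[0,0,0,-0.03,0,-0.011,0]]' |sed -n '2p;4p'
python3 - <<'E'
from h import *
pose();Rs=Rn.from_euler('z',PS,degrees=True)
R=Rn.from_quat(ctrl.read_state()["orientation"])
print(R.inv().apply(Rs.apply([np.cos(np.pi/6),0,.5])),R.inv().apply(Rs.apply([-.5,0,np.cos(np.pi/6)])))
E
```

```text
tool_pos: [375.0, -221.0, 52.5]
wrist_force: [-1.1, 0.2, -0.0]
18.35 [ 375.  -221.    52.5] yaw,pitch,roll -3.83 28.2 -0.02 F [-1.1  0.2 -0. ] w 22.5 g 120.2
[ 9.99508980e-01 -4.42756884e-04 -3.13305284e-02] [-3.13302367e-02  6.50944378e-04 -9.99508876e-01]
```

```bash

for i in 1 2 3; do python3 -m jog '[[0,0.03,0,-0.001,0,0,0],[0,0.06,0,-0.002,0,0,0],[0,0.09,0,-0.003,0,0,0],[0,0.12,0,-0.004,0,0,0],[0,0.15,0,-0.005,0,0,0]]' |sed -n '2p;4p'; done
```

```text
tool_pos: [387.7, -221.6, 59.8]
wrist_force: [-2.9, 0.3, -0.7]
tool_pos: [399.9, -221.9, 66.9]
wrist_force: [-3.6, -0.4, -0.6]
tool_pos: [413.7, -223.4, 75.0]
wrist_force: [-2.7, 0.1, -1.7]
```

```bash
cat >> h.py <<'E'
def shift(tag,ref='top4',box=(205,245,458,505),cam='top'):
    im=ctrl.get_image(cam);cv2.imwrite(f'pics/{tag}.png',im);a=cv2.imread(f'pics/{ref}.png',0);t=a[box[0]:box[1],box[2]:box[3]]
    g=cv2.cvtColor(im,cv2.COLOR_BGR2GRAY)[box[0]-15:box[1]+15,box[2]-15:box[3]+15]
    f=4;m=cv2.matchTemplate(cv2.resize(g,None,fx=f,fy=f,interpolation=2),cv2.resize(t,None,fx=f,fy=f,interpolation=2),5)
    _,v,_,l=cv2.minMaxLoc(m);print('shift px',l[0]/f-15,l[1]/f-15,round(v,3))
E
python3 - <<'E'
from h import *
shift('top5');shift('scene5','scene4',(168,198,400,450),'scene')
E
```

```text
shift px -0.25 0.75 0.928
shift px 0.25 0.0 0.987
```

```bash

for i in 1 2 3 4; do python3 -m jog '[[0,0.03,0,-0.001,0,0,0],[0,0.06,0,-0.002,0,0,0],[0,0.09,0,-0.003,0,0,0],[0,0.12,0,-0.004,0,0,0],[0,0.15,0,-0.005,0,0,0]]' |sed -n '2p;4p'; done
python3 - <<'E'
from h import *
pose();shift('top6');shift('scene6','scene4',(168,198,400,450),'scene')
Rs=Rn.from_euler('z',PS,degrees=True);c,s=np.cos(np.pi/6),np.sin(np.pi/6)
st=ctrl.read_state();e=Rn.from_quat(st["orientation"])
tip=st["tool_pos"]+(e*Rn.from_matrix(np.diag([1.,-1,-1]))).apply([165,0,-43.5]);d=Rs.inv().apply(tip-DK);print('FK',d[0]*c+d[2]*s,d[1],-d[0]*s+d[2]*c)
E
```

```text
tool_pos: [426.6, -224.3, 82.4]
wrist_force: [-2.6, -0.3, -1.9]
tool_pos: [439.5, -225.1, 89.9]
wrist_force: [-2.6, -0.1, -1.9]
tool_pos: [452.4, -225.9, 97.4]
wrist_force: [-3.2, -1.0, -2.6]
tool_pos: [465.5, -226.9, 105.0]
wrist_force: [-3.5, 0.6, -2.0]
21.95 [ 465.5 -226.9  105. ] yaw,pitch,roll -3.86 28.16 0.0 F [-3.5  0.6 -2. ] w 21.9 g 120.1
shift px 0.0 1.25 0.94
shift px 0.75 -0.5 0.986
FK 34.11431265709467 -0.13150527077132565 -1.1720318334124151
```

```bash

python3 -m jog '[[0,0.04,0,-0.001,0,0,0],[0,0.08,0,-0.002,0,0,0],[0,0.12,0,-0.003,0,0,0],[0,0.15,0,-0.004,0,0,0],[0,0.17,0,-0.005,0,0,0]]' |sed -n '2p;4p'
for i in 1 2 3 4 5; do python3 -m jog '[[0,0.02,0,-0.001,0,0,0],[0,0.02,0,-0.001,0,0,0],[0,0.02,0,-0.001,0,0,0]]' |sed -n '2p;4p'; done
python3 - <<'E'
from h import *
shift('top7');shift('scene7','scene4',(168,198,400,450),'scene')
E
```

```text
tool_pos: [480.3, -227.9, 113.6]
wrist_force: [-2.6, 0.2, -2.6]
tool_pos: [482.0, -228.1, 114.6]
wrist_force: [-0.7, 0.8, -2.7]
tool_pos: [483.4, -228.1, 115.4]
wrist_force: [-1.7, 0.3, -1.8]
tool_pos: [485.2, -228.2, 116.5]
wrist_force: [-2.5, 0.1, -2.6]
tool_pos: [485.9, -228.1, 116.7]
wrist_force: [-6.5, -0.0, -2.1]
tool_pos: [486.0, -227.9, 116.6]
wrist_force: [-12.4, -1.9, -1.9]
shift px 0.5 -1.75 0.905
shift px -1.5 -3.0 0.851
```

```bash

python3 -m jog '[[0,-0.02,0,0,0,0,0],[0,-0.03,0,-0.01,0,0,0],[0,-0.03,0,-0.02,0,0,0],[0,-0.03,0,-0.03,0,0,0],[0,-0.03,0,-0.04,0,0,0]]' |sed -n '2p;4p'
python3 -m jog '[[0,0,0,-0.02,0,0,0],[0,0,0,-0.05,0,0,0],[0,0,0,-0.08,0,0,0],[0,0,0,-0.12,0,0,0],[0,0,0,-0.16,0,0,0]]' |sed -n '2p;4p'
python3 -m jog '[[0,0,0,-0.05,0,0,0],[0,0,0,-0.1,0,0,0],[0,0,0,-0.16,0,0,0],[0,0,0,-0.2,0,0,0],[0,0,0,-0.22,0,0,0]]' |sed -n '2p;4p'
python3 -m jog '[[0,0,0,-0.03,0,0,0],[0,0,0,-0.05,0,0,0],[0,0,0,-0.05,0,0,0]]' |sed -n '2p;4p'
python3 - <<'E'
from h import *
pose();print(ctrl.read_state()['qpos'].round(2))
for n in('scene','top'):cv2.imwrite(f'pics/{n}8.png',ctrl.get_image(n))
a=cv2.imread('pics/scene8.png')[100:270,370:540];b=cv2.imread('pics/top8.png')[140:310,410:580]
cv2.imwrite('pics/g8.png',cv2.resize(np.hstack([a,b]),None,fx=2.3,fy=2.3,interpolation=2))
E
```

```text
tool_pos: [484.0, -228.0, 120.6]
wrist_force: [1.1, -0.2, -5.2]
tool_pos: [476.3, -227.6, 135.1]
wrist_force: [-1.0, 0.2, -4.8]
tool_pos: [466.1, -227.1, 154.8]
wrist_force: [-0.5, 0.2, -4.1]
tool_pos: [463.7, -226.8, 158.7]
wrist_force: [1.2, -0.3, -4.8]
25.95 [ 463.7 -226.8  158.7] yaw,pitch,roll -3.85 28.17 -0.02 F [ 1.2 -0.3 -4.8] w 22.3 g 119.6
[-0.71  0.01  2.26  0.58  0.54  0.47]
```

View pics/g8.png

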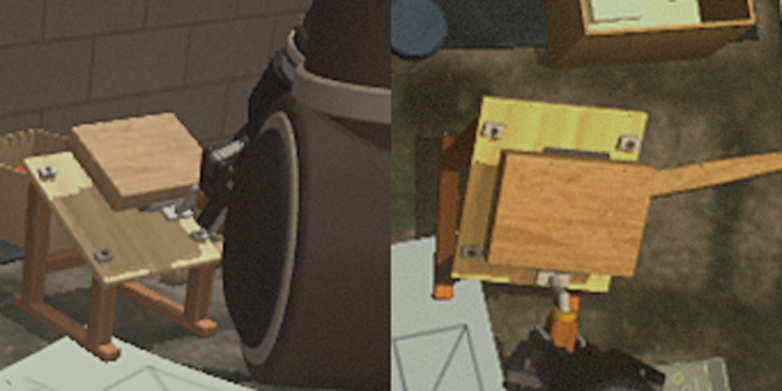

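The picture shows the board lifted clear on the blade and seated near the heel. Its top corners are at (70,127), (175,113) and (123,197) on the left, and (508,153), (652,168), (634,275), (489,262) on the right.

```bash
python3 - <<'E'
from h import *
b=np.array([[50,65,24],[50,-65,24],[-50,-65,24],[-50,65,24]],float)
pt=crop(np.array([(508,153),(652,168),(634,275),(489,262)])-[391,0],(410,140),2.3)
ps=crop([(70,127),(175,113),(123,197)],(370,100),2.3)
def W(q):return b@Rn.from_euler('ZYX',[q[3],-q[4],q[5]],degrees=True).as_matrix().T+q[:3]
def res(q):
    X=W(q);return np.r_[(proj(ctrl.camera_model('top'),X)-pt).ravel(),(proj(ctrl.camera_model('scene'),X[[0,1,3]])-ps).ravel()]
r=least_squares(res,[590,-230,180,-4,28,0]);print(r.x.round(1),res(r.x).round(1))
st=ctrl.read_state();e=Rn.from_quat(st["orientation"])*Rn.from_matrix(np.diag([1.,-1,-1]))
print('board origin in trowel-grip axes',e.inv().apply(r.x[:3]-st["tool_pos"])+OFF)
# rack refit with z=0 and outlier removed
k=[[75,75,10],[75,-75,10],[-75,-75,10],[-75,75,10]]
rt=[[70,59,55],[-70,59,55],[70,-45,55],[-70,-45,55]]
rs=[[-70,59,55],[-70,45,55],[-70,-45,55],[-70,-59,55]]
o=[("top",k+rt,crop([(95,62),(338,113),(280,355),(33,302),(107,52),(50,287),(285,92),(230,330)],(210,165))),
("scene",[k[0]]+k[2:]+rs,crop([(57,155),(380,243),(83,292),(105,206),(127,203),(320,170),(342,163)],(180,230)))]
for sub in (o,o[:1]):
  def rr(q):
    R=Rn.from_euler('z',q[2]).as_matrix();return np.concatenate([(proj(ctrl.camera_model(c),np.array(m,float)@R.T+[q[0],q[1],0])-p).ravel() for c,m,p in sub])
  q=least_squares(rr,[637,248,-.19],loss='soft_l1',x_scale=[10,10,.1]).x;print('rack',q,np.degrees(q[2]),np.abs(rr(q)).max())
E
```

```text
[ 581.6 -235.   171.8   -4.    28.8    0.8] [-0.2  0.1  2.4 -0.4 -0.5  0.6 -0.7  0.6  0.2  0.  -1.8  0.3 -0.1  0. ]
board origin in trowel-grip axes [51.50229588 -0.30285855 -0.51594958]
rack [ 6.34703742e+02  2.48132497e+02 -2.01795150e-01] -11.562010403486216 1.813119125007404
rack [ 6.35486365e+02  2.46972589e+02 -1.89968116e-01] -10.884371280247272 1.0598880675869111
```

```bash
python3 - <<'E'
from h import *
P,R=plan([430,-215,215],-4,12,4);print()
P,R=plan([430,250,215],-11.3,10,10,P,R)
X=np.array([334,156.]);cm=ctrl.camera_model('top');d=np.array(cm['R']).T@np.array([(X[0]-cm['cx'])/cm['fx'],(X[1]-cm['cy'])/cm['fy'],1]);C=-np.array(cm['R']).T@cm['t'];print('bottle',C+d*(155-C[2])/d[2])
E
```

```text
[-0.009, -0.024, -0.165] [-0.0, -0.045, 0.0]
[-0.021, -0.024, -0.164] [-0.0, -0.045, 0.0]
[-0.032, -0.024, -0.162] [-0.0, -0.045, 0.0]
[-0.044, -0.024, -0.16] [-0.0, -0.045, 0.0]

[-0.032, -0.464, -0.007] [-0.002, -0.002, 0.008]
[-0.038, -0.463, -0.008] [-0.002, -0.002, 0.008]
[-0.043, -0.463, -0.009] [-0.002, -0.002, 0.008]
[-0.049, -0.462, -0.01] [-0.002, -0.002, 0.008]
[-0.055, -0.462, -0.011] [-0.002, -0.002, 0.008]
[-0.061, -0.461, -0.012] [-0.002, -0.002, 0.008]
[-0.067, -0.46, -0.012] [-0.002, -0.002, 0.008]
[-0.072, -0.459, -0.013] [-0.002, -0.002, 0.008]
[-0.078, -0.458, -0.014] [-0.002, -0.002, 0.008]
[-0.084, -0.457, -0.015] [-0.002, -0.002, 0.008]
bottle [737.0727554   74.30229084 155.        ]
```

```bash

for i in 1 2 3 4; do python3 -m jog '[[0,-0.005,-0.005,-0.033,0,-0.009,0],[0,-0.01,-0.01,-0.066,0,-0.018,0],[0,-0.015,-0.014,-0.1,0,-0.027,0],[0,-0.02,-0.02,-0.13,0,-0.036,0],[0,-0.026,-0.024,-0.164,0,-0.045,0]]' |sed -n '2p;4p'; done
python3 -m jog '[[0,0,-0.02,0,0,0,0],[0,-0.01,-0.07,0,0,0,0],[0,-0.01,-0.14,0,0,0,0.002],[0,-0.02,-0.23,0,0,0,0.004],[0,-0.025,-0.32,-0.005,0,0,0.006]]' |sed -n '2p;4p'
for i in 1 2 3 ; do python3 -m jog '[[0,-0.01,-0.09,-0.002,0,0,0.002],[0,-0.02,-0.18,-0.004,0,0,0.003],[0,-0.03,-0.27,-0.006,0,0,0.005],[0,-0.035,-0.36,-0.008,-0.001,-0.001,0.006],[0,-0.04,-0.45,-0.01,-0.002,-0.002,0.008]]' |sed -n '2p;4p'; done
python3 -c "
from h import *
pose();plan([430,250,215],-11.3,10,6)"
```

```text
tool_pos: [453.6, -223.4, 171.5]
wrist_force: [-0.3, 0.6, -4.6]
tool_pos: [444.8, -220.6, 185.9]
wrist_force: [0.3, -0.1, -5.4]
tool_pos: [437.0, -217.7, 200.4]
wrist_force: [0.1, -1.1, -5.4]
tool_pos: [430.2, -214.8, 215.5]
wrist_force: [-0.5, -0.7, -4.4]
tool_pos: [429.4, -181.6, 214.8]
wrist_force: [-0.9, -0.8, -4.4]
tool_pos: [429.2, -136.8, 215.5]
wrist_force: [0.1, 0.6, -5.3]
tool_pos: [429.0, -91.6, 215.6]
wrist_force: [-0.3, 0.4, -4.4]
tool_pos: [429.5, -46.4, 215.8]
wrist_force: [0.2, -0.7, -5.1]
30.05 [429.5 -46.4 215.8] yaw,pitch,roll -6.64 11.41 0.03 F [ 0.2 -0.7 -5.1] w 22.3 g 119.5
[-0.056, -0.491, -0.01] [-0.002, -0.003, 0.008]
[-0.062, -0.49, -0.011] [-0.002, -0.003, 0.008]
[-0.069, -0.489, -0.012] [-0.002, -0.003, 0.008]
[-0.075, -0.488, -0.013] [-0.002, -0.003, 0.008]
[-0.082, -0.487, -0.014] [-0.002, -0.003, 0.008]
[-0.088, -0.486, -0.014] [-0.002, -0.003, 0.008]
```

```bash

for i in 1 2 3 4 5; do python3 -m jog '[[0,-0.014,-0.1,-0.002,0,0,0.002],[0,-0.028,-0.2,-0.005,0,0,0.003],[0,-0.04,-0.29,-0.007,0,0,0.005],[0,-0.056,-0.39,-0.01,-0.001,-0.001,0.006],[0,-0.07,-0.49,-0.012,-0.002,-0.003,0.008]]' |sed -n '2p;4p'; done
python3 -m jog '[[0,-0.015,-0.09,-0.002,0,0,0.002],[0,-0.03,-0.17,-0.005,0,0,0.003],[0,-0.04,-0.23,-0.007,0,0,0.005],[0,-0.05,-0.27,-0.01,-0.001,-0.001,0.006],[0,-0.055,-0.29,-0.012,-0.002,-0.003,0.008]]' |sed -n '2p;4p'
python3 - <<'E'
from h import *
pose();u=np.radians(-11.3);RK=np.array([635,247.8]);g=RK-110.5*np.array([np.cos(u),np.sin(u)]);print(g)
P,R=plan([*g,140],-11.3,5,3);plan([*g,112],-11.3,-0.8,1,P,R);shift('top9')
E
```

```text
tool_pos: [428.0, 3.1, 215.6]
wrist_force: [-0.3, 0.1, -4.5]
tool_pos: [427.2, 52.7, 215.4]
wrist_force: [0.7, 0.4, -6.2]
tool_pos: [427.1, 102.3, 215.2]
wrist_force: [-0.5, -0.9, -5.4]
tool_pos: [427.7, 151.7, 215.0]
wrist_force: [0.6, 0.1, -5.2]
tool_pos: [428.9, 201.1, 214.8]
wrist_force: [-0.0, 0.3, -5.2]
tool_pos: [428.5, 230.2, 215.0]
wrist_force: [0.3, 0.3, -5.4]
33.05 [428.5 230.2 215. ] yaw,pitch,roll -11.0 9.79 -0.27 F [ 0.3  0.3 -5.4] w 22.2 g 119.5
[526.64208023 269.45204894]
[0.249, -0.192, 0.296] [0.001, -0.018, 0.001]
[0.257, -0.192, 0.289] [0.001, -0.018, 0.001]
[0.265, -0.192, 0.282] [0.001, -0.018, 0.001]
[-0.024, 0.0, 0.279] [0.0, -0.064, 0.0]
shift px 14.5 -1.75 0.174
```

```bash

python3 -m jog '[[0,0.02,-0.02,0.02,0,0,0],[0,0.06,-0.05,0.07,0,-0.004,0],[0,0.12,-0.09,0.14,0,-0.009,0],[0,0.18,-0.14,0.22,0.001,-0.013,0.001],[0,0.25,-0.19,0.296,0.001,-0.018,0.001]]' |sed -n '2p;4p'
python3 -m jog '[[0,0.05,-0.04,0.06,0,-0.004,0],[0,0.1,-0.08,0.12,0,-0.008,0],[0,0.15,-0.12,0.17,0,-0.011,0],[0,0.2,-0.15,0.23,0.001,-0.014,0.001],[0,0.257,-0.19,0.29,0.001,-0.018,0.001]]' |sed -n '2p;4p'
python3 -m jog '[[0,0.06,-0.05,0.06,0,-0.004,0],[0,0.12,-0.09,0.13,0,-0.009,0],[0,0.18,-0.13,0.19,0,-0.013,0],[0,0.23,-0.17,0.24,0.001,-0.016,0.001],[0,0.265,-0.19,0.282,0.001,-0.018,0.001]]' |sed -n '2p;4p'
python3 -m jog '[[0,-0.004,0,0.05,0,-0.012,0],[0,-0.01,0,0.11,0,-0.025,0],[0,-0.014,0,0.17,0,-0.038,0],[0,-0.02,0,0.23,0,-0.052,0],[0,-0.024,0,0.275,0,-0.062,0]]' |sed -n '2p;4p'
python3 - <<'E'
from h import *
pose()
for n in('scene','top'):cv2.imwrite(f'pics/{n}10.png',ctrl.get_image(n))
plan([526.6,269.5,112],-11.3,-0.8)
E
```

```text
tool_pos: [462.1, 242.7, 189.1]
wrist_force: [0.4, 0.3, -5.0]
tool_pos: [494.4, 255.6, 164.4]
wrist_force: [-0.9, 0.4, -4.6]
tool_pos: [527.5, 268.7, 139.4]
wrist_force: [-0.1, 0.0, -4.9]
tool_pos: [526.6, 268.2, 111.6]
wrist_force: [1.0, 0.7, -5.0]
35.1 [526.6 268.2 111.6] yaw,pitch,roll -11.3 -0.75 0.03 F [ 1.   0.7 -5. ] w 22.1 g 119.5
[-0.002, -0.016, -0.008] [0.0, -0.001, -0.0]
```

```bash
cat >> h.py <<'E'
def boardtop(f,z,lo=(7,95,90),hi=(16,255,255)):
    im=cv2.imread(f);hsv=cv2.cvtColor(im,cv2.COLOR_BGR2HSV)
    m=cv2.inRange(hsv,lo,hi);m[:130]=0;m[300:]=0;m[:,:190]=0;m[:,320:]=0
    m=cv2.morphologyEx(cv2.morphologyEx(m,cv2.MORPH_CLOSE,np.ones((5,5))),cv2.MORPH_OPEN,np.ones((7,7)))
    c=max(cv2.findContours(m,0,2)[0],key=cv2.contourArea);b=cv2.boxPoints(cv2.minAreaRect(c));cm=ctrl.camera_model('top')
    d=np.c_[(b[:,0]-cm['cx'])/cm['fx'],(b[:,1]-cm['cy'])/cm['fy'],np.ones(4)]@np.array(cm['R']);C=-np.array(cm['R']).T@cm['t']
    W=C+d*((z-C[2])/d[:,2])[:,None];print('area',cv2.contourArea(c),b.round(1).tolist(),'\n',W.round(1)[:,:2].tolist(),'centre',W.mean(0).round(1),'sides',np.linalg.norm(W[1]-W[0]).round(1),np.linalg.norm(W[2]-W[1]).round(1),'ang',[np.degrees(np.arctan2(*(W[i+1]-W[i])[1::-1])).round(1) for i in (0,1)])
E
python3 - <<'E'
from h import *
im=cv2.imread('pics/top0.png');h=cv2.cvtColor(im,cv2.COLOR_BGR2HSV)
print(np.percentile(h[210:245,460:500].reshape(-1,3),[2,50,98],axis=0))
print('rack base',np.percentile(h[200:230,250:265].reshape(-1,3),[2,50,98],axis=0))
boardtop('pics/top10.png',95)
E
```

```text
[[ 15. 144. 161.]
 [ 17. 154. 181.]
 [ 18. 165. 191.]]
rack base [[ 16.    68.   173.98]
 [ 18.    73.   181.  ]
 [ 20.    79.   189.  ]]
area 2175.5 [[178.6999969482422, 204.10000610351562], [239.0, 180.0], [255.8000030517578, 222.10000610351562], [195.5, 246.1999969482422]] 
 [[638.8, 407.7], [697.2, 279.9], [603.4, 238.9], [547.0, 365.4]] centre [621.6 323.   95. ] sides 140.5 102.4 ang [np.float64(-65.4), np.float64(-156.4)]
```

```bash
python3 - <<'E'
from h import *
boardtop('pics/top10.png',95,(13,115,120),(20,200,230))
E
```

```text
area 1101.0 [[240.5, 229.3000030517578], [249.3000030517578, 185.5], [286.3999938964844, 192.89999389648438], [277.70001220703125, 236.6999969482422]] 
 [[586.5, 271.2], [685.4, 256.8], [670.8, 174.8], [572.2, 190.6]] centre [628.7 223.3  95. ] sides 100.0 83.2 ang [np.float64(-8.3), np.float64(-100.1)]
```

```bash

python3 -m jog '[[0,0,-0.005,0.02,0,0,0],[0,0,-0.01,0.05,0,0,0],[0,0,-0.013,0.08,0,0,0],[0,0,-0.013,0.1,0,0,0],[0,0,-0.013,0.11,0,0,0]]' |sed -n '2p;4p'
for i in 1 2 3 4 5 6 7; do python3 -m jog '[[0,0,0,0.003,0,0,0],[0,0,0,0.006,0,0,0],[0,0,0,0.009,0,0,0],[0,0,0,0.012,0,0,0],[0,0,0,0.015,0,0,0]]' |sed -n '2p;4p'; done
```

```text
tool_pos: [526.5, 269.8, 101.0]
wrist_force: [-0.8, -0.1, -5.0]
tool_pos: [526.9, 269.8, 99.9]
wrist_force: [0.5, 0.4, -5.1]
tool_pos: [526.8, 269.7, 98.3]
wrist_force: [-0.2, -0.4, -5.0]
tool_pos: [526.8, 269.8, 96.8]
wrist_force: [0.0, 0.7, -5.3]
tool_pos: [526.7, 269.8, 95.3]
wrist_force: [-1.2, -0.3, -3.9]
tool_pos: [526.7, 270.0, 94.0]
wrist_force: [-2.1, 0.1, -1.6]
tool_pos: [526.8, 269.8, 92.3]
wrist_force: [-2.2, 0.1, -1.3]
tool_pos: [527.3, 269.7, 90.9]
wrist_force: [-0.0, 0.4, -2.6]
```

```bash

python3 -m jog '[[0,0,0,0.02,0,0,0],[0,0,0,0.05,0,0,0],[0,0,0,0.08,0,0,0],[0,0,0,0.1,0,0,0],[0,0,0,0.11,0,0,0]]' |sed -n '2p;4p'
python3 -m jog '[[0,0,0,0,0,0,0],[0,0,0,0,0,0,0],[0,0,0,0,0,0,0]]' |sed -n '2p;4p'
python3 - <<'E'
from h import *
pose();cv2.imwrite('pics/top11.png',ctrl.get_image('top'));boardtop('pics/top11.png',79,(13,115,120),(20,200,230))
E
```

```text
tool_pos: [526.3, 269.7, 79.3]
wrist_force: [-0.2, -0.6, -2.6]
tool_pos: [526.8, 269.9, 80.0]
wrist_force: [0.3, -0.4, -2.4]
40.0 [526.8 269.9  80. ] yaw,pitch,roll -11.29 -0.62 0.06 F [ 0.3 -0.4 -2.4] w 22.2 g 119.8
area 1118.0 [[236.6999969482422, 229.6999969482422], [245.3000030517578, 186.5], [285.70001220703125, 194.5], [277.0, 237.8000030517578]] 
 [[588.7, 281.8], [687.6, 267.5], [671.6, 177.1], [572.9, 192.8]] centre [630.2 229.8  79. ] sides 100.0 91.8 ang [np.float64(-8.2), np.float64(-100.1)]
```

```bash

python3 -m jog '[[0,-0.03,0,0,0,0,0],[0,-0.1,0,0.001,0,0,0],[0,-0.2,0,0.002,0,0,0],[0,-0.3,0,0.003,0,0,0],[0,-0.4,0,0.004,0,0,0]]' |sed -n '2p;4p'
python3 -m jog '[[0,-0.12,0,0.001,0,0,0],[0,-0.24,0,0.002,0,0,0],[0,-0.36,0,0.003,0,0,0],[0,-0.48,0,0.004,0,0,0],[0,-0.6,0,0.005,0,0,0]]' |sed -n '2p;4p'
python3 -m jog '[[0,-0.12,0,0.001,0,0,0],[0,-0.24,0,0.002,0,0,0],[0,-0.36,0,0.003,0,0,0],[0,-0.4,0,0.004,0,0,0],[0,-0.4,0,0.004,0,0,0]]' |sed -n '2p;4p'
python3 - <<'E'
from h import *
pose();cv2.imwrite('pics/top12.png',ctrl.get_image('top'));boardtop('pics/top12.png',79,(13,115,120),(20,200,230))
cm=ctrl.camera_model('top')
def gnd(u,v,z=0):
    d=np.array(cm['R']).T@np.array([(u-cm['cx'])/cm['fx'],(v-cm['cy'])/cm['fy'],1]);C=-np.array(cm['R']).T@cm['t'];return (C+d*(z-C[2])/d[2])[:2].round(0)
for n,p in dict(oakR=(194,268),oakB=(160,306),redTL=(170,335),redTR=(205,333),greenTL=(267,322),rackBL=(218,240),rackBR=(280,254)).items():print(n,gnd(*p,z=10))
E
```

```text
tool_pos: [486.0, 277.8, 79.7]
wrist_force: [0.2, 0.2, -3.0]
tool_pos: [427.5, 289.6, 80.1]
wrist_force: [0.3, 0.2, -2.4]
tool_pos: [388.6, 297.3, 80.0]
wrist_force: [0.5, -1.1, -1.8]
41.55 [388.6 297.3  80. ] yaw,pitch,roll -11.23 -0.64 0.04 F [ 0.5 -1.1 -1.8] w 22.1 g 119.9
area 2432.0 [[219.3000030517578, 225.1999969482422], [228.89999389648438, 182.0], [286.1000061035156, 194.6999969482422], [276.5, 237.89999389648438]] 
 [[597.9, 320.2], [697.0, 304.4], [671.3, 176.3], [572.7, 194.1]] centre [634.7 248.7  79. ] sides 100.3 130.7 ang [np.float64(-9.0), np.float64(-101.3)]
oakR [511. 384.]
oakB [423. 455.]
redTL [359. 428.]
redTR [365. 351.]
greenTL [392. 213.]
rackBL [578. 334.]
rackBR [548. 189.]
```

```bash

python3 -m jog '[[0,-0.1,0.05,0,0,0,0],[0,-0.2,0.1,0,0,0,0],[0,-0.2,0.1,0.1,0,0,0],[0,-0.2,0.1,0.2,0,0,0],[0,-0.2,0.1,0.3,0,0,0]]' |sed -n '2p;4p'
for i in 1 2 3; do python3 -m jog '[[0,0,0,0.01,0,0,0],[0,0,0,0.02,0,0,0],[0,0,0,0.02,0,0,0]]' |sed -n '2p;4p'; done
```

```text
tool_pos: [367.5, 291.4, 49.3]
wrist_force: [0.6, -0.6, -3.2]
tool_pos: [367.7, 291.5, 48.1]
wrist_force: [0.7, -0.3, -3.3]
tool_pos: [367.4, 291.5, 46.4]
wrist_force: [-0.3, -0.6, -3.4]
tool_pos: [367.2, 291.3, 44.1]
wrist_force: [-0.0, -0.1, -3.4]
```

```bash

for i in 1 2; do python3 -m jog '[[0,0,0,0.01,0,0,0],[0,0,0,0.01,0,0,0],[0,0,0,0.01,0,0,0]]' |sed -n '2p;4p'; done
python3 -m jog '[[0.35,0,0,0,0,0,0],[0.4,0,0,0,0,0,0],[0.5,0,0,0,0,0,0],[0.55,0,0,0,0,0,0],[0.55,0,0,0,0,0,0]]' |sed -n '2p;4,6p'
python3 -m jog '[[0.55,0,0,-0.2,0,0,0],[0.55,0,0,-0.5,0,0,0],[0.55,0,0,-0.9,0,0,0],[0.55,0,0,-1,0,0,0],[0.55,0,0,-1,0,0,0]]' |sed -n '2p;4p'
python3 -m jog '[[0.55,0,0,-0.5,0,0,0],[0.55,0,0,-0.8,0,0,0],[0.55,0,0,-0.8,0,0,0]]' |sed -n '2p;4p'
python3 - <<'E'
from h import *
cv2.imwrite('pics/top13.png',ctrl.get_image('top'));boardtop('pics/top13.png',79,(13,115,120),(20,200,230))
cv2.imwrite('pics/scene13.png',ctrl.get_image('scene'))
# does the blade's outline match a flat trowel? grey-dark blade mask near predicted place
T=Rn.from_euler('z',-11.2,degrees=True)
org=np.array([367.3,291.4,0])+T.apply([59,0,0]);q=np.array([[106,29,0],[106,-29,0],[0,-35,3],[0,35,3]],float)
for c in('top','scene'):
    P=proj(ctrl.camera_model(c),T.apply(q)+org).round(0);g=cv2.cvtColor(cv2.imread(f'pics/{c}13.png'),cv2.COLOR_BGR2GRAY);g0=cv2.cvtColor(cv2.imread(f'pics/{c}0.png'),cv2.COLOR_BGR2GRAY)
    m=np.zeros_like(g);cv2.fillConvexPoly(m,P.astype(int),255);d=(cv2.absdiff(g,g0)>30).astype(np.uint8)*255
    print(c,P.tolist(),'inside changed',(d[m>0]>0).mean(),'ring changed',(d[(cv2.dilate(m,np.ones((9,9)))>0)&(cv2.dilate(m,np.ones((3,3)))==0)]>0).mean())
pose()
E
```

```text
tool_pos: [367.4, 291.5, 43.4]
wrist_force: [-1.2, 0.5, -2.0]
tool_pos: [367.3, 291.6, 43.2]
wrist_force: [-3.5, -2.4, 7.4]
tool_pos: [367.4, 291.4, 42.2]
wrist_force: [0.3, -0.8, 0.9]
gripper_width: 47.1
grip_force: 0.0
tool_pos: [370.0, 292.2, 144.3]
wrist_force: [0.8, -0.5, -0.8]
tool_pos: [371.5, 292.3, 225.2]
wrist_force: [-0.1, 0.0, 0.5]
area 2428.0 [[219.3000030517578, 225.1999969482422], [228.8000030517578, 182.1999969482422], [285.79998779296875, 194.8000030517578], [276.29998779296875, 237.8000030517578]] 
 [[597.9, 320.2], [696.5, 304.5], [670.9, 176.8], [572.8, 194.5]] centre [634.5 249.   79. ] sides 99.8 130.2 ang [np.float64(-9.0), np.float64(-101.3)]
top [[237.0, 259.0], [262.0, 265.0], [253.0, 310.0], [223.0, 304.0]] inside changed 0.2028985507246377 ring changed 0.12581699346405228
scene [[232.0, 310.0], [262.0, 305.0], [280.0, 335.0], [239.0, 344.0]] inside changed 0.2131782945736434 ring changed 0.13973063973063973
45.0 [368.7 290.5 221.2] yaw,pitch,roll -11.29 -0.7 -0.01 F [-0.5 -0.  -0.6] w 47.2 g 0.0
```

```bash
python3 - <<'E'
from h import *
for c,(r0,r1,c0,c1) in dict(top=(245,345,205,275),scene=(290,400,215,330)).items():
    a=cv2.imread(f'pics/{c}13.png');b=cv2.imread(f'pics/{c}0.png')
    d=(cv2.absdiff(a,b).max(2)>14).astype(np.uint8)[r0:r1,c0:c1]
    n,l,s,ce=cv2.connectedComponentsWithStats(cv2.morphologyEx(d,cv2.MORPH_OPEN,np.ones((2,2))))
    print(c,[(int(x[0]+c0),int(x[1]+r0),int(x[2]),int(x[3]),int(x[4])) for x in s[1:] if x[4]>25])
    if c=='top':
        for row in d[::4,::2]: print(''.join('#' if v else '.' for v in row))
E
```

```text
top [(230, 266, 34, 28, 390), (205, 279, 53, 66, 2169), (251, 290, 10, 7, 38)]
...................................
...................................
...................................
...................................
.................#.................
.................##...#.#.#.#......
.................#....###.###......
..............####.####..####......
..............#########....##......
###..........####.###.##...#.......
#####.......#########.##..#........
#######.......#.###.##.#.##..#.....
########....#.##.......####........
#########.########...#.###.........
#######################.##.........
###########################........
############.#######.####..........
###########..#######...............
###########.#####.#................
#################..................
#################..................
#####################..............
#####################..............
####################...............
#####################..............
scene [(215, 290, 22, 5, 76), (247, 316, 13, 9, 55), (239, 321, 45, 42, 946), (240, 326, 12, 8, 61)]
```

```bash
python3 -c "
from rig import ctrl
print(ctrl.sign_off())"
```

```text
the job is handed in; nothing more can be done
None
```

The job is handed in at about 45 s on the clock: the board lies on the beige rack, within about 2 mm of centre and 2–3° of square by the top camera, and the trowel is drawn out and set down on the worktop. That it lies flat was checked only by contact force and image differences, because all 10 pictures were used, and the sign-off returned no verdict.

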